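Free the sagging guard-gate bolt and hold the gate ajar

TASK

The bolt on the grinder's guard gate sags, and its worn notch hangs on the turned-up lip of the bent keeper: lift the bolt by its red knob and, keeping it lifted over the lip, draw it right back without forcing it against the keeper. Then pull the self-closing gate towards you until its free edge stands roughly 10 cm out, and finish while still holding it there, bolt drawn, so that it cannot swing shut. Leave the bowl, the shears and the basket where they are.

Things in the scene. Friction and masses are not known exactly. Their poses are not given: they have to be found in the camera images.
- guard: Grey steel guard pen bolted to the bench. Origin on the bench, mid doorway; local x points through the doorway into the pen (away from the robot), y along the shut gate from hinge post to latch post, z up. Posts 36 x 36 mm at local y = -187 and +178, 150 mm high; side panels 200 mm either side run back to x = 265. A buffing grinder stands inside from x = 97 back, up to 180 mm high
- gate_leaf: Yellow gate (steel frame, clear panel) that carries the bolt. Origin at bench height on the hinge axis; local y runs along the gate to its free edge at 315 mm, x to its inner side, z up. Top rail 34 mm wide, top 150 mm above the bench; on it, at 215 and 305 mm from the hinge, two worn guide loops for the bolt, 26 x 12 mm, 40 mm high
- gate (a joint): Gate angle in rad: 0 shut, grows as the free edge swings out towards the robot (counterclockwise seen from above), stop at 1.3. It closes itself: spring torque 0.54 Nm shut plus 0.9 Nm per rad, so 3 to 4 N at the knob when ajar. The free edge moves about 315 mm per rad
- gate_hinge (a point): Point on the vertical hinge axis, at the height of the top rail's upper face (150 mm)
- gate_edge (a point): Free end of the gate's top rail, on its upper face in the middle of its width, 315 mm from the hinge axis
- bolt (a joint): How far the bolt is drawn back along the gate towards the hinge, in m: 0 fully shot, 0.045 stop. Starts between 0 and 0.004. About 2 N of friction, no spring. With the bolt sagging the notch's step meets the lip at about 0.005; the nose is out of the keeper from 0.036
- bolt_lift (a joint): Lift of the bolt in rad, by a turn about its tail: 0 sagging (at rest), 0.09 lifted against the top of the guide loops. Gravity brings it back to 0. The nose clears the lip from 0.04 on; 0.09 is 10 mm of rise at the knob, 0.04 is 4.4 mm. Lifting takes about 3 N at the knob
- knob (a point): Centre of the bolt's red knob: upright cylinder 24 mm in diameter, 34 mm tall, on a 9 mm stalk, about 222 mm above the bench and 288 mm from the hinge axis with the bolt shot (243 mm drawn). Leans under 3 degrees. Clear all round at its own height; loops and keeper end 30 mm below its centre. Can be pinched from above either way; pinched across the gate it pivots freely as it lifts
- bolt_tip (a point): Centre of the bolt's front end. Bolt: steel rod 14 mm in diameter, 200 mm long, about 0.3 kg; its tail pivot lies 110 mm behind the knob and 190 mm behind this tip. A worn notch 6 mm deep and 11 mm long in its underside ends 30 mm short of the tip
- keeper: Bent steel staple on top of the latch post, 34 x 33 mm at the foot and 43 mm high, fixed. Origin in the middle of its foot on the post's top (150 mm above the bench), axes as the guard's. The bolt runs along local y between its two cheeks, 21 mm apart, which stop the gate while the nose is between them
- keeper_lip (a point): Middle of the top edge of the keeper's turned-up lip, 3 mm thick, on the keeper's gate side, 13.7 mm above the post's top
- bowl: Loose steel bowl, 110 mm across, 32 mm high, origin under its centre. Leave alone
- shears: Loose closed shears, about 170 mm long, 8 mm high, lying flat; origin at the pivot, blades along local x. Leave alone
- basket: Loose white slatted basket, 100 x 240 x 55 mm, origin under its centre, long side along local y. Leave alone

How it is judged:
By the outcome, as a careful person would: the job done as asked, in the order asked, and still so for the second after the job is handed in, while the arm keeps its last pose, push and grip.
It also fails if it takes over 32 s, if anything falls off the work surface, if the arm or the gripper's body presses on something with over 40 N, if the wrist force passes 120 N, or if a joint passes its speed limit or range.

ROBOT

A 6-joint arm with a two-finger parallel gripper is mounted at the origin on the work surface. World frame = base frame: x ahead of the robot, y to its left, z up, the work surface at z = 0. Lengths are in mm, angles in rad, forces in N, time in s.
With the tool pointing down it reaches from about 275 to 750 mm from the base axis. Payload 10.2 kg.
Tool frame: the origin (TCP) lies between the finger pads; the fingertips stand 11 mm ahead of it and the grasp point (between the pads) lies 8 mm behind it (ctrl.tip_extent is the distance from the TCP to the fingertips, in mm); z points along the fingers, y is the direction in which the jaws open and shut (so a half turn about z gives the same grasp; the last joint's range is limited). The gripper opens to 85 mm and grips with 20 to 120 N. Pads are 22 mm wide; open, the fingers measure 114 mm over their backs; the gripper's body (76 mm by 85 mm) begins 54 mm behind the grasp point. The pads swing forward as they close: fully open they stand 13 mm farther back than shut.
Start: joints at [1.082, 0.313, 1.498, -0, 1.331, -0.223], TCP at [137.92, 506.566, 242.294] pointing down, gripper open.
Joint ranges: [-2.94, 2.94], [-0.97, 2.17], [0.19, 2.56], [-1.23, 4.37], [0.02, 3.11], [-2.88, 2.88]. Speed limits (rad/s): [2.39, 2.39, 3.01, 3.14, 3.14, 3.14].

INTERFACE

Orientations are given as a unit quaternion [w, x, y, z].
In Python, from rig import ctrl gives the robot as it stands.
- The arm moves only by the tool apply_moves, never from a script. Its argument "commands" is a list of rows, each a list of 5 numbers: the finger opening in cm, from 0 to 8.54, then the shift along the tool's x, y, z in cm, then the turn about the tool's z in rad. In form: [[jaw, dx, dy, dz, roll], ...]. A call has 1 to 12 rows; each row shifts and turns the commanded pose from where the row before left it, along the tool's axes as they then stand; what a row does not reach is not made up. A row lasts 1/12 s, in which the tool goes at most 41.7 mm and 7.16 degrees, less where a joint would pass 70% of its speed; a pose out of reach is approached as far as the arm can. A call with a gripper value outside its range is refused whole. The fingers move at their own pace and stop on an object; "squeeze" is the grip in N (left out, the last holds). Time passes only in rows, so rows that do not move let the fingers close. It gives the time, the measured TCP pose, the force and the opening at its end, in the units of the state.
- ctrl.sense(): the state, without advancing time (a new reading comes with each control period).
- ctrl.capture(name): name is "side" or "top"; returns the picture (400x640x3 uint8, red, green, blue); there is no depth.
- ctrl.camera_info(name): a dict with "fov_y" (degrees; the focal length in pixels is half the picture's height over the tangent of half this angle, whatever the lens; pixels are square), "cx", "cy" (the principal point, pixels), "dist_coeffs" ([k1, k2, p1, p2, k3] as OpenCV has them; the pictures are not rectified), "camera_from_world" (4x4, takes a point from world to camera coordinates). Camera axes: x right, y down, z forward; pixel columns grow to the right and rows downward; lengths in mm; the calibration is good to about 2 mm. A picture is of the moment at which its call begins. camera_info takes no time and is no camera call.
- ctrl.finish_job(): hands the job in, once; it reports no verdict.
The state is a dict: "time_s": time; "joints": joint angles; "dq": joint speeds; "tau": joint torques, N m; "eef_pos": TCP position; "ee_rot": TCP orientation; "force": force on the tool from outside, world axes, zero at the start; "wrist_torque": the same for the moment, N m; "grip_width": opening from 0.0 (shut) to 1.0 (fully open).
Only numpy, scipy, OpenCV 4.12 (cv2) and the standard library are available. Lean on these libraries where they do the work, as an engineer would, in place of code of your own. Each camera call takes 0.05 s, during which the arm holds its last target.

## Working session

There is one attempt and no reset: what is moved stays moved. The work goes in short steps, Python scripts to look and compute and a tool call to move; the robot and the scene stay as the last step left them, time stands still between calls to the robot, and variables do not carry over. Pictures are saved under pics/ and viewed, and the job is handed in when it is done.

Besides the shell and the picture viewer there is one more tool, called after ">>>" as name(argument=value, ...), one argument or row to a line, values as JSON. apply_moves: Moves the arm, as the interface text tells. Its arguments: {"type":"object","properties":{"commands":{"type":"array"},"squeeze":{"type":"number"}},"required":["commands"]}

```bash
mkdir -p pics; python3 - <<'E'
from rig import ctrl
import cv2
print(ctrl.sense())
for n in("side","top"):
    print(ctrl.camera_info(n))
    cv2.imwrite(f"pics/{n}0.png",ctrl.capture(n)[:,:,::-1])
E
```

```text
{'time_s': 0.0, 'joints': array([ 1.08159686e+00,  3.13459965e-01,  1.49842593e+00,  1.06831445e-05,
        1.33100546e+00, -2.23402137e-01]), 'dq': array([-5.09925455e-05, -2.82857734e-04, -3.30126624e-04,  8.63539188e-04,
       -1.25608641e-03,  1.37605927e-03]), 'tau': array([ 9.03134569e-04, -4.12277627e+01, -2.59737450e+01, -1.63190757e-04,
        4.21080054e-03, -2.70320470e-05]), 'eef_pos': array([137.80128458, 506.34431349, 241.734167  ]), 'ee_rot': array([-2.31361676e-04,  1.32509030e-01,  9.91181585e-01, -6.06756981e-04]), 'force': array([1.10401882, 0.16581096, 0.20377637]), 'wrist_torque': array([ 0.00533453, -0.01496231,  0.01736324]), 'grip_width': 0.9984575037841388}
{'fov_y': 45.04338436720787, 'cx': 325.3093600410303, 'cy': 199.0695486429018, 'dist_coeffs': array([-0.06982522,  0.        ,  0.        ,  0.        ,  0.        ]), 'camera_from_world': array([[ 7.76916813e-01, -6.29117658e-01,  2.47232130e-02,
        -3.65071639e+02],
       [-3.40366692e-01, -4.52716381e-01, -8.24134937e-01,
         2.88745627e+02],
       [ 5.29670445e-01,  6.31869330e-01, -5.65853664e-01,
         1.10506978e+03],
       [ 0.00000000e+00,  0.00000000e+00,  0.00000000e+00,
         1.00000000e+00]])}
{'fov_y': 45.70848131937494, 'cx': 315.1891418635159, 'cy': 201.5249402334233, 'dist_coeffs': array([-0.14168547,  0.        ,  0.        ,  0.        ,  0.        ]), 'camera_from_world': array([[-2.08844483e-02, -9.99780144e-01, -1.87183273e-03,
         6.53588991e+00],
       [-9.92292520e-01,  2.09567011e-02, -1.22132596e-01,
         4.89426753e+02],
       [ 1.22144972e-01, -6.93266278e-04, -9.92512028e-01,
         1.61830812e+03],
       [ 0.00000000e+00,  0.00000000e+00,  0.00000000e+00,
         1.00000000e+00]])}
```

View pics/side0.png

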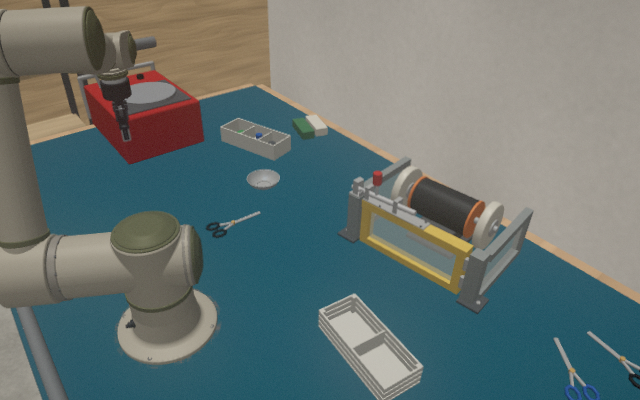

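View pics/top0.png

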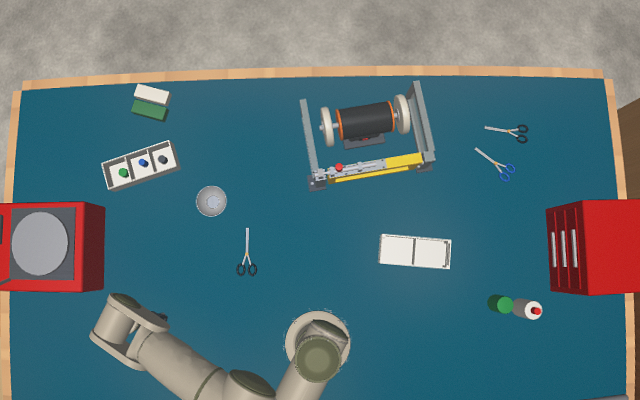

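```bash
python3 - <<'E'
import cv2
a=cv2.imread("pics/side0.png")[150:310,330:540]; cv2.imwrite("pics/s1.png",cv2.resize(a,None,fx=3.7,fy=3.7,interpolation=cv2.INTER_CUBIC))
a=cv2.imread("pics/top0.png")[140:200,295:445]; cv2.imwrite("pics/t1.png",cv2.resize(a,None,fx=5,fy=5,interpolation=cv2.INTER_CUBIC))
E
```

```text
(no output)
```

View pics/s1.png

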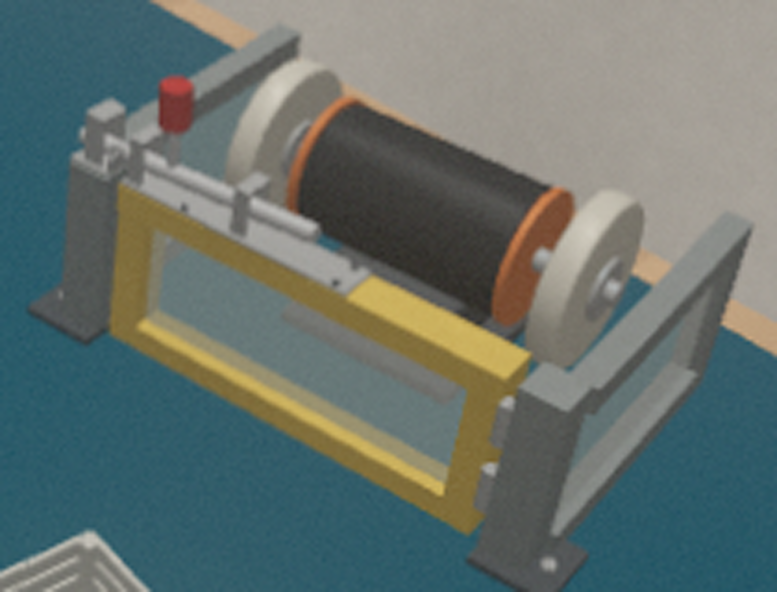

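View pics/t1.png

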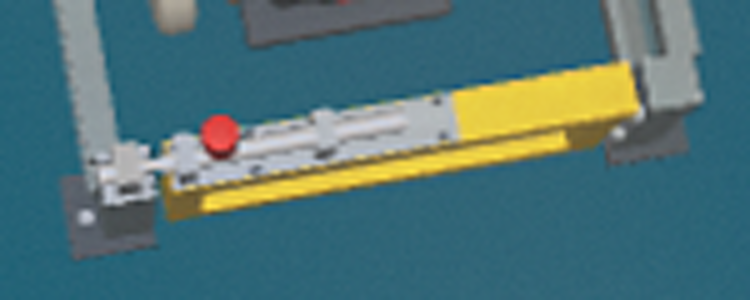

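```bash
cat > h.py <<'E'
import numpy as np, cv2
from rig import ctrl
def ray(n,p):
    i=ctrl.camera_info(n); f=200/np.tan(np.radians(i['fov_y']/2))
    K=np.array([[f,0,i['cx']],[0,f,i['cy']],[0,0,1]])
    u=cv2.undistortPoints(np.array([[p]],float),K,i['dist_coeffs'])[0,0]
    T=i['camera_from_world']; R=T[:3,:3]; o=-R.T@T[:3,3]; d=R.T@np.array([*u,1]); return o,d/np.linalg.norm(d)
def atz(n,p,z):
    o,d=ray(n,p); return o+d*(z-o[2])/d[2]
def tri(a,b):
    o1,d1=ray("side",a);o2,d2=ray("top",b)
    A=np.array([d1,-d2]).T; s=np.linalg.lstsq(A,o2-o1,rcond=None)[0]
    p,q=o1+s[0]*d1,o2+s[1]*d2; return (p+q)/2,np.linalg.norm(p-q)
def proj(n,P):
    i=ctrl.camera_info(n); f=200/np.tan(np.radians(i['fov_y']/2))
    K=np.array([[f,0,i['cx']],[0,f,i['cy']],[0,0,1]]);T=i['camera_from_world']
    return cv2.projectPoints(np.array(P,float).reshape(-1,3),cv2.Rodrigues(T[:3,:3])[0],T[:3,3],K,i['dist_coeffs'])[0][:,0]
E
python3 - <<'E'
from h import *
np.set_printoptions(precision=1,suppress=True)
S=lambda x,y:(330+(x+.5)/3.7-.5,150+(y+.5)/3.7-.5)
T=lambda x,y:(295+(x+.5)/5-.5,140+(y+.5)/5-.5)
print("knob",tri(S(176,105),T(220,136)), atz("top",T(220,133),239),atz("side",S(177,84),239))
for nm,p,z in [("farR",(630,62),150),("nearR",(638,112),150),("nearL",(170,188),150),("farL",(163,145),150),("rodL",(150,163),172),("rodR",(405,121),172)]:
    print(nm,atz("top",T(*p),z))
for nm,p,z in [("nearR",(505,378),150),("farR",(530,352),150),("nearL",(120,185),150)]:
    print("s",nm,atz("side",S(*p),z))
E
```

```text
knob (array([571.9, -77.8, 222.4]), np.float64(1.7378963762795927)) [571.1 -77.5 239. ] [570.9 -76.5 239. ]
farR [ 631.4 -353.6  150. ]
nearR [ 597.8 -357.1  150. ]
nearL [553.2 -48.8 150. ]
farL [581.6 -44.9 150. ]
rodL [565.8 -35.7 172. ]
rodR [ 590.  -200.3  172. ]
s nearR [ 598.2 -355.5  150. ]
s farR [ 632.  -349.5  150. ]
s nearL [549.  -51.3 150. ]
```

>>> apply_moves(
  commands=[
    [8.5,0,0,-0.6,0.1157],
    [8.5,0,0,-0.6,0.1157],
    [8.5,0,0,-0.6,0.1157],
    [8.5,0,0,-0.6,0.1157],
    [8.5,0,0,-0.6,0.1157],
    [8.5,0,0,-0.6,0.1157],
    [8.5,0,0,-0.6,0.1157],
    [8.5,0,0,-0.6,0.1157],
    [8.5,0,0,-0.6,0.1157],
    [8.5,0,0,-0.6,0.1157],
    [8.5,0,0,0,0],
  ],
)

```text
time_s: 1.02
eef_pos: [138.0, 506.7, 303.0]
ee_rot: [-0.0, 0.654, 0.756, 0.001]
force: [-0.4, 0.3, -0.3]
grip_width: 1.0
```

>>> apply_moves(
  commands=[
    [8.5,-2.7,1.43,0,0],
    [8.5,-2.7,1.43,0,0],
    [8.5,-2.7,1.43,0,0],
    [8.5,-2.7,1.43,0,0],
    [8.5,-2.7,1.43,0,0],
    [8.5,-2.7,1.43,0,0],
    [8.5,-2.7,1.43,0,0],
    [8.5,-2.7,1.43,0,0],
    [8.5,-2.7,1.43,0,0],
    [8.5,-2.7,1.43,0,0],
    [8.5,-2.7,1.43,0,0],
    [8.5,-2.7,1.43,0,0],
  ],
)

```text
time_s: 2.02
eef_pos: [355.9, 210.0, 301.9]
ee_rot: [-0.0, 0.651, 0.759, -0.0]
force: [-0.4, 1.2, 0.0]
grip_width: 0.992
```

>>> apply_moves(
  commands=[
    [8.5,-2.7,1.43,0,0],
    [8.5,-2.7,1.43,0,0],
    [8.5,-2.7,1.43,0,0],
    [8.5,-2.7,1.43,0,0],
    [8.5,-2.7,1.43,0,0],
    [8.5,-2.7,1.43,0,0],
    [8.5,-2.7,1.43,0,0],
    [8.5,-2.7,1.43,0,0],
    [8.5,-2.7,1.43,0,0],
    [8.5,-2.7,1.43,0,0],
    [8.5,0,0,0,0],
    [8.5,0,0,0,0],
  ],
)

```text
time_s: 3.02
eef_pos: [536.8, -35.4, 301.1]
ee_rot: [-0.001, 0.652, 0.758, -0.0]
force: [-0.8, 0.2, -0.5]
grip_width: 0.998
```

```bash
cat > look.py <<'E'
from h import *
import sys
np.set_printoptions(precision=4,suppress=True)
t=sys.argv[1]
s=ctrl.sense()
print(s['time_s'],s['joints'],s['eef_pos'],s['ee_rot'],s['force'],s['grip_width'])
a=ctrl.capture("side")[:,:,::-1]; b=ctrl.capture("top")[:,:,::-1]
cv2.imwrite(f"pics/{t}s.png",cv2.resize(a[130:290,330:530],None,fx=3.7,fy=3.7,interpolation=cv2.INTER_CUBIC))
cv2.imwrite(f"pics/{t}t.png",cv2.resize(b[120:220,290:450],None,fx=5,fy=5,interpolation=cv2.INTER_CUBIC))
E
python3 look.py a
```

```text
3.0167 [-0.2838  0.3085  1.351   0.0001  1.4841 -0.4332] [536.836  -35.4307 301.1063] [-0.0009  0.6524  0.7579 -0.0004] [-0.7688  0.1651 -0.514 ] 0.9977696223026401
```

>>> apply_moves(
  commands=[
    [8.5,-2.3,1.4,0,0],
    [8.5,-2.3,1.4,0,0],
    [8.5,0,0,1,0],
    [8.5,0,0,1.5,0],
    [8.5,0,0,1.5,0],
    [8.5,0,0,1,0],
    [8.5,0,0,0,0],
    [8.5,0,0,0,0],
  ],
)

```text
time_s: 3.78
eef_pos: [570.9, -75.2, 252.6]
ee_rot: [-0.0, 0.652, 0.758, -0.0]
force: [0.1, -1.3, 0.2]
grip_width: 0.99
```

```bash
python3 look.py b
```

```text
3.7833 [-0.3344  0.4194  1.3202  0.      1.402  -0.4838] [570.9368 -75.2435 252.6144] [-0.      0.6524  0.7579 -0.    ] [ 0.0571 -1.2557  0.2243] 0.990203908353718
```

View pics/bs.png

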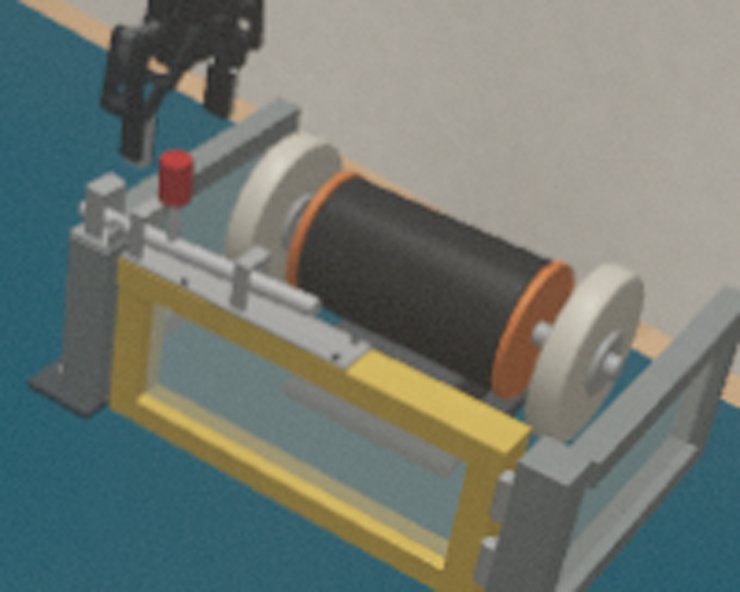

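View pics/bt.png

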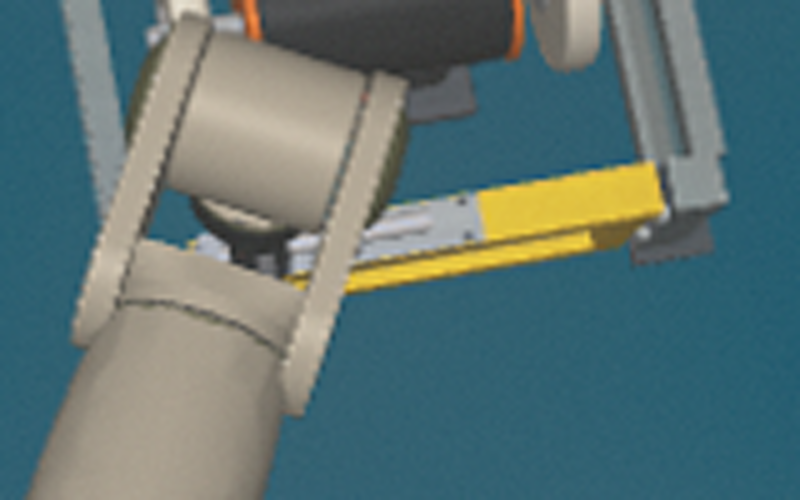

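>>> apply_moves(
  commands=[
    [8.5,-0.2,0,1,0],
    [8.5,0,0,1.3,0],
    [8.5,0,0,1.3,0],
    [8.5,0,0,0,0],
    [8.5,0,0,0,0],
  ],
  squeeze=30,
)

```text
time_s: 4.3
eef_pos: [571.3, -77.9, 216.1]
ee_rot: [-0.0, 0.653, 0.757, -0.0]
force: [-0.2, -0.4, -0.4]
grip_width: 0.992
```

```bash
python3 look.py c
```

```text
4.3 [-0.3386  0.4469  1.3755 -0.      1.32   -0.4867] [571.3417 -77.9354 216.0899] [-0.0003  0.6529  0.7575 -0.0001] [-0.18   -0.3911 -0.4464] 0.9918641021482755
```

View pics/cs.png

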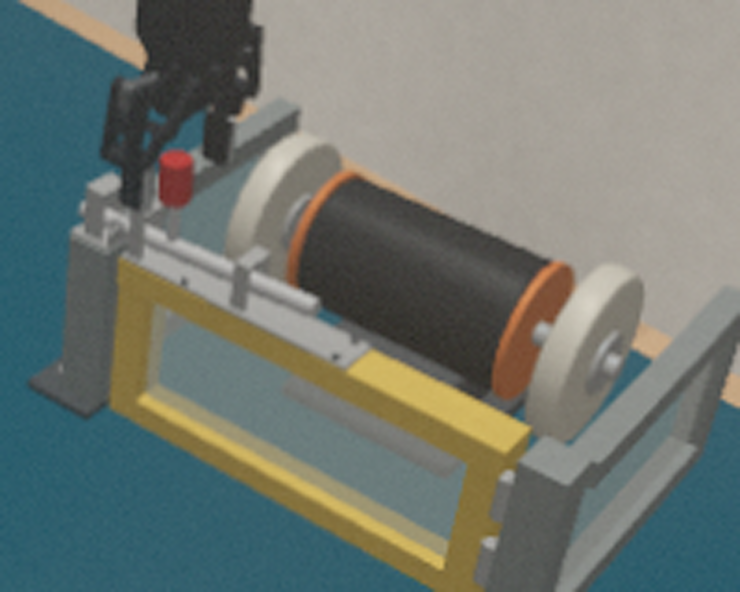

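>>> apply_moves(
  commands=[
    [4,0,0,0,0],
    [3,0,0,0,0],
    [3,0,0,0,0],
    [3,0,0,0,0],
  ],
  squeeze=30,
)

```text
time_s: 4.73
eef_pos: [571.5, -77.9, 216.6]
ee_rot: [0.0, 0.653, 0.757, 0.0]
force: [0.9, -0.9, -0.2]
grip_width: 0.447
```

>>> apply_moves(
  commands=[
    [2,0,0,0,0],
    [1.5,0,0,0,0],
    [1.5,0,0,0,0],
    [1.5,0,0,0,0],
    [1.5,0,0,0,0],
  ],
  squeeze=30,
)

```text
time_s: 5.15
eef_pos: [571.4, -77.9, 216.5]
ee_rot: [0.0, 0.653, 0.757, -0.0]
force: [-1.9, 0.8, 2.8]
grip_width: 0.271
```

```bash
python3 look.py d
```

```text
5.15 [-0.3385  0.4463  1.3753 -0.0001  1.32   -0.4865] [571.3956 -77.8953 216.4913] [ 0.      0.6529  0.7574 -0.    ] [-1.8608  0.7789  2.7743] 0.27113142100072596
```

View pics/ds.png

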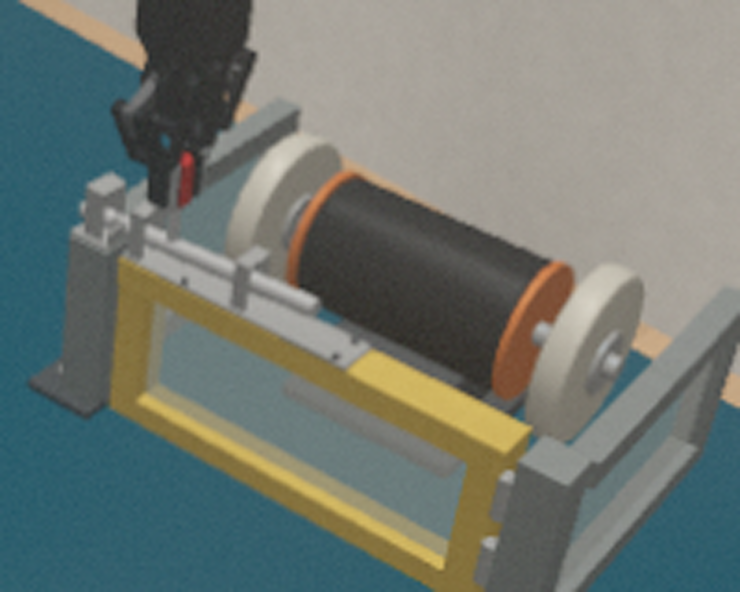

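>>> apply_moves(
  commands=[
    [1.5,-0.08,0,-0.18,0],
    [1.5,-0.08,0,-0.18,0],
    [1.5,-0.08,0,-0.18,0],
    [1.5,-0.08,0,-0.18,0],
    [1.5,0,0,0,0],
    [1.5,0,0,0,0],
    [1.5,0,0,0,0],
  ],
)

```text
time_s: 5.83
eef_pos: [571.8, -81.2, 223.2]
ee_rot: [-0.0, 0.653, 0.757, -0.0]
force: [-2.0, -0.6, -5.8]
grip_width: 0.273
```

```bash
python3 look.py e
```

```text
5.8333 [-0.3437  0.4433  1.3619 -0.0003  1.3369 -0.4915] [571.7915 -81.204  223.2187] [-0.0002  0.6529  0.7574 -0.0002] [-1.9572 -0.6179 -5.789 ] 0.27283981868894924
```

View pics/es.png

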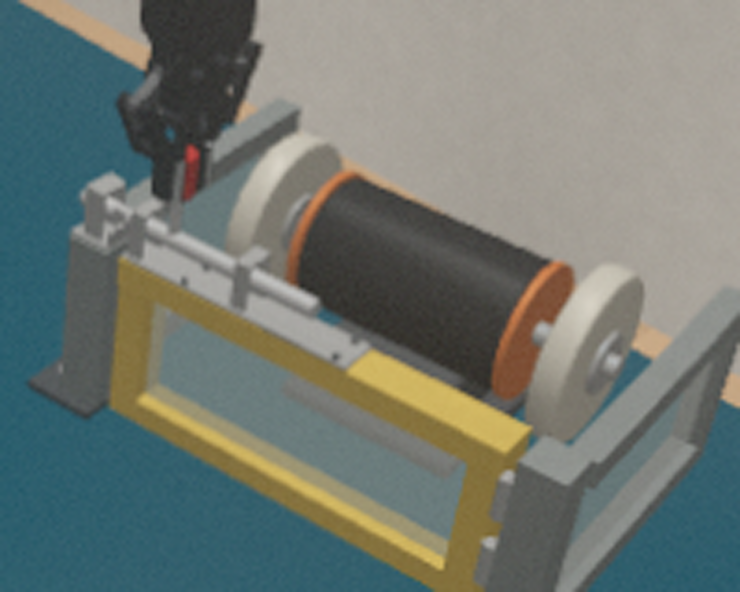

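>>> apply_moves(
  commands=[
    [1.5,-0.2,0,0,0],
    [1.5,-0.3,0,0,0],
    [1.5,-0.3,0,0,0],
    [1.5,-0.2,0,0,0],
    [1.5,0,0,0,0],
  ],
)

```text
time_s: 6.35
eef_pos: [573.5, -91.5, 223.5]
ee_rot: [0.0, 0.653, 0.757, -0.0]
force: [-2.2, -0.4, -4.3]
grip_width: 0.272
```

```bash
python3 look.py f
```

```text
6.35 [-0.3598  0.4498  1.3514 -0.0003  1.3401 -0.5074] [573.4718 -91.5351 223.5131] [ 0.0002  0.653   0.7573 -0.0001] [-2.198  -0.4118 -4.2877] 0.27173779297953027
```

View pics/fs.png

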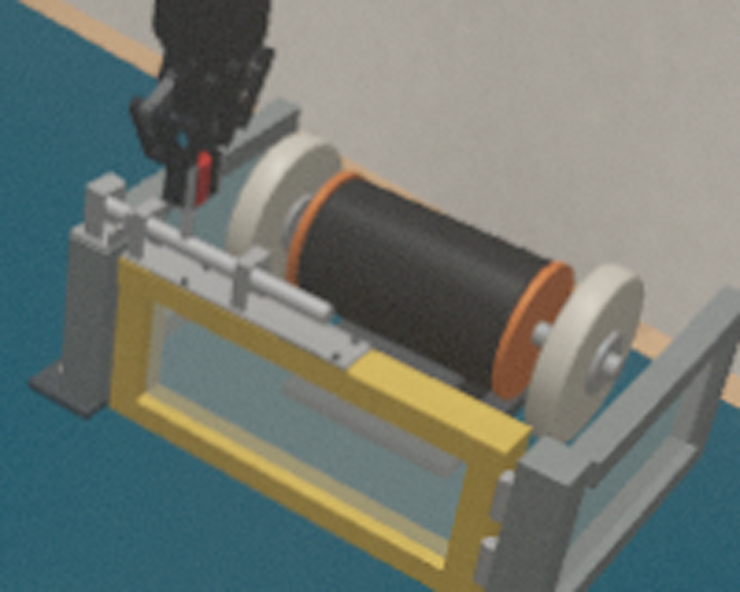

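The tail of the bolt has moved from crop column 318 to 332 with low force, so it has passed the lip. I'll keep drawing.

>>> apply_moves(
  commands=[
    [1.5,-0.3,0,0,0],
    [1.5,-0.4,0,0,0],
    [1.5,-0.4,0,0,0],
    [1.5,-0.4,0,0,0],
    [1.5,-0.4,0,0,0],
    [1.5,-0.4,0,0,0],
    [1.5,-0.4,0,0,0],
    [1.5,-0.2,0,0,0],
    [1.5,0,0,0,0],
    [1.5,0,0,0,0],
  ],
)

```text
time_s: 7.28
eef_pos: [577.8, -120.3, 223.4]
ee_rot: [0.0, 0.653, 0.757, -0.0]
force: [0.2, -1.8, -5.7]
grip_width: 0.273
```

```bash
python3 look.py g
```

```text
7.2833 [-0.4032  0.4707  1.3201 -0.001   1.3501 -0.5506] [ 577.7595 -120.2687  223.353 ] [ 0.0005  0.653   0.7573 -0.0004] [ 0.1995 -1.791  -5.7412] 0.272590557550997
```

View pics/gs.png

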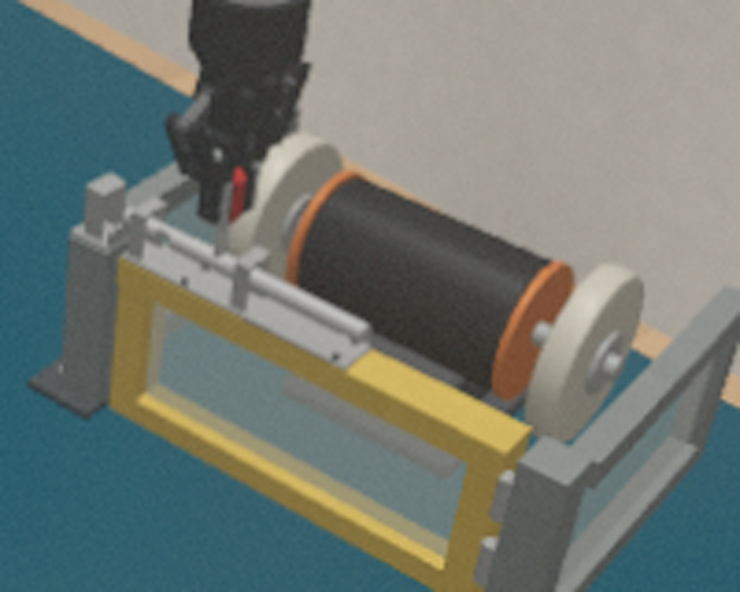

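>>> apply_moves(
  commands=[
    [1.5,-0.1,0,0,0],
    [1.5,-0.1,0,0,0],
    [1.5,0,0,0,0],
    [1.5,0,0,0,0],
  ],
)

```text
time_s: 7.72
eef_pos: [577.9, -121.4, 223.6]
ee_rot: [-0.0, 0.653, 0.758, 0.0]
force: [-0.9, 1.5, -3.8]
grip_width: 0.271
```

>>> apply_moves(
  commands=[
    [1.5,-0.1,0,0,0],
    [1.5,-0.1,0,0,0],
    [1.5,0,0,0,0],
    [1.5,0,0,0,0],
  ],
)

```text
time_s: 8.05
eef_pos: [578.2, -122.7, 223.7]
ee_rot: [-0.001, 0.653, 0.758, 0.001]
force: [-2.0, 6.3, -2.4]
grip_width: 0.27
```

>>> apply_moves(
  commands=[
    [1.5,-0.005,-0.486,0,-0.02],
    [1.5,-0.005,-0.486,0,-0.02],
    [1.5,-0.005,-0.486,0,-0.02],
    [1.5,-0.005,-0.486,0,-0.02],
    [1.5,-0.005,-0.486,0,-0.02],
    [1.5,-0.005,-0.486,0,-0.02],
    [1.5,0,0,0,0],
    [1.5,0,0,0,0],
  ],
)

```text
time_s: 8.72
eef_pos: [550.0, -129.0, 223.9]
ee_rot: [0.0, 0.606, 0.795, 0.001]
force: [0.9, 5.8, -2.4]
grip_width: 0.27
```

```bash
python3 look.py i; python3 - <<'E'
from h import *
s=ctrl.sense(); H=np.array([614,-363]); d=s['eef_pos'][:2]-H; print(np.hypot(*d), np.arctan2(d[1],d[0])-np.radians(98.5)); w,x,y,z=s['ee_rot']; print(2*np.arctan2(y,x)-np.radians(98.5))
E
```

```text
8.7167 [-0.4384  0.4142  1.4033  0.0017  1.3234 -0.7069] [ 549.9985 -128.96    223.8624] [0.0001 0.6063 0.7953 0.0009] [ 0.927   5.7853 -2.392 ] 0.27013236531410506
242.64274965724627 0.11804811317958164
0.11973177205802998
```

View pics/is.png

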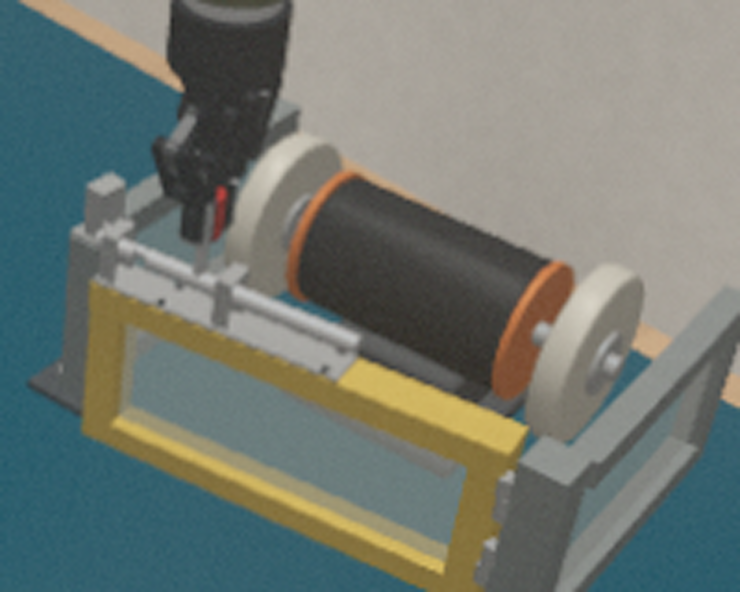

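The gate is following. I'll continue the arc to about 0.32 rad.

>>> apply_moves(
  commands=[
    [1.5,-0.005,-0.486,0,-0.02],
    [1.5,-0.005,-0.486,0,-0.02],
    [1.5,-0.005,-0.486,0,-0.02],
    [1.5,-0.005,-0.486,0,-0.02],
    [1.5,-0.005,-0.486,0,-0.02],
    [1.5,-0.005,-0.486,0,-0.02],
    [1.5,-0.005,-0.486,0,-0.02],
    [1.5,-0.005,-0.486,0,-0.02],
    [1.5,-0.005,-0.486,0,-0.02],
    [1.5,-0.005,-0.486,0,-0.02],
    [1.5,0,0,0,0],
    [1.5,0,0,0,0],
  ],
)

```text
time_s: 9.82
eef_pos: [504.8, -147.0, 223.8]
ee_rot: [0.0, 0.524, 0.852, 0.0]
force: [2.7, 3.6, -2.7]
grip_width: 0.271
```

```bash
python3 look.py j; python3 - <<'E'
from h import *
s=ctrl.sense(); H=np.array([614,-363]); d=s['eef_pos'][:2]-H; print(np.hypot(*d), np.arctan2(d[1],d[0])-np.radians(98.5)); w,x,y,z=s['ee_rot']; print(2*np.arctan2(y,x)-np.radians(98.5))
for n in("side","top"): cv2.imwrite(f"pics/j{n}.png",ctrl.capture(n)[:,:,::-1])
E
```

```text
9.8167 [-0.5067  0.3289  1.5253  0.0007  1.2865 -0.9739] [ 504.8223 -146.9606  223.8048] [0.0004 0.5243 0.8515 0.0004] [ 2.7085  3.6137 -2.7095] 0.271436942871516
242.1266078895319 0.31927892048078066
0.31906056224893
```

View pics/js.png

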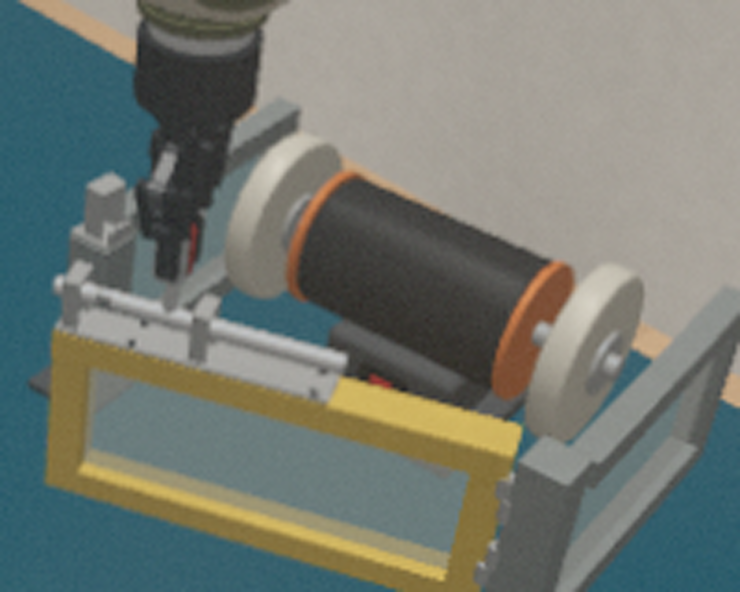

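View pics/jtop.png

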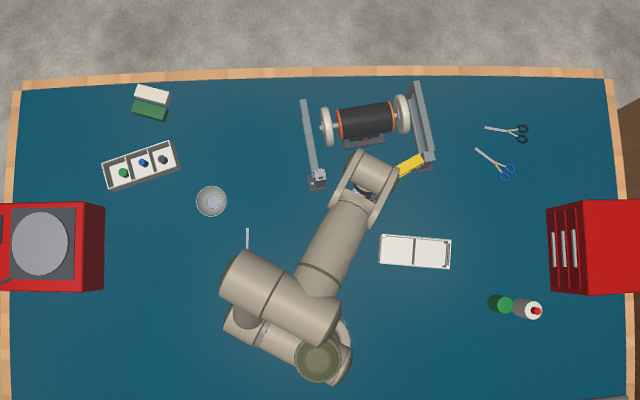

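```bash
python3 - <<'E'
from h import *
S=lambda x,y:(330+(x+.5)/3.7-.5,130+(y+.5)/3.7-.5)
a=atz("side",S(120,259),150);b=atz("side",S(54,334),150);print(a,b,np.linalg.norm(a-b)); print(ctrl.sense()['time_s'],ctrl.sense()['force'])
E
```

```text
[549.01958935 -51.34000623 150.        ] [452.67360152 -90.39475219 150.        ] 103.96067791919586
10.0167 [ 1.69734241  4.72506976 -3.02633489]
```

>>> apply_moves(
  commands=[
    [1.5,0,0,0,0],
    [1.5,0,0,0,0],
    [1.5,0,0,0,0],
    [1.5,0,0,0,0],
    [1.5,0,0,0,0],
    [1.5,0,0,0,0],
  ],
)

```text
time_s: 10.52
eef_pos: [504.7, -146.9, 223.6]
ee_rot: [0.0, 0.524, 0.852, 0.0]
force: [1.9, 5.2, -2.1]
grip_width: 0.272
```

The hold is steady and the free edge measures about 10 cm out, so I'm handing in.

```bash
python3 -c "
from rig import ctrl
print(ctrl.finish_job())"
```

```text
the job is handed in; nothing more can be done
None
```

The gate now stands about 10 cm open, held by the gripper on the knob with the bolt drawn, and I handed the job in at about 10.5 s.

- **Bolt:** I pinched the red knob across the gate and lifted it about 7 mm. I then drew it back about 42 mm to its stop. The highest force I read was about 7 N, at the stop; the readings showed no snag on the lip.
- **Gate:** I swung it along its arc while still gripping the knob. From the arm pose, the gate angle is 0.319 rad, which puts the free edge about 100 mm out. The side picture gave about 104 mm, measured on the rail corner.
- **Hold:** Pose, force (about 6 N) and grip stayed steady over the last half second.
- **Loose items:** The bowl and basket look unmoved in the last top picture. The arm hid part of the shears, so I could only check their visible tip, but nothing passed low near them.

No check failed. The 4 mm difference between the two gate readings is within how closely I could read the pictures.

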